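# Return a drawplate to its latched rack slot

## Task

Put the red-handled drawplate back in the empty slot of the wooden rack, the one marked by the red check tag, handle up. In the tray only its wide body can be taken, so lift it out by the body and lay it on the sloping rest, let go and take it again by the handle; then, with the foot of the plate held just over the slot, press the slot's sprung latch back towards the robot until the way is free, push the plate fully home and let the latch snap shut over its shoulder. Leave the two stored plates and the tools lying about where they are.

Things in the scene. Friction and masses are not known exactly. Their poses are not given: they have to be found in the camera images.
- plate: Loose steel drawplate, flat, 144 x 10 mm thick, about 0.35 kg (varies): body 84 long, 40 wide; handle 60 long, 28 wide, red end; 6 mm shoulders between. x towards the handle end, y across, z out of a broad face. Origin: on the face z = 0 (other face z = 10), centre line; foot end x = -58, shoulders +26, handle end +86, centre of mass about +8. Symmetric: either face or edge may face forward
- plate_foot (a point): Middle of the plate's foot end (the end away from the handle), at mid thickness; its axes are the plate's
- plate_handle (a point): On the handle's centre line at mid thickness, 17 mm from its end and 43 mm from the shoulders: where to hold it for the rack. Fingertips must stay at least 18 mm from the shoulders to clear the latch. Axes are the plate's
- tray: Fitted wooden tray, 190 x 124 x 13 mm, fixed. Origin: centre of its underside on the bench; x along the recess towards the plate's handle. Floor 4 mm thick; walls 9 mm higher fit the plate with 2 mm play, but are cut away on both sides out to the tray's edges from x = -49 to +14 mm, as room for fingers beside the body. The plate's origin starts at x = -14, z = 4 mm, 1 mm proud of the walls
- slope: Wooden sloping rest, fixed, base 118 x 70 x 10 mm. Origin: centre of its underside on the bench. A board 34 mm wide rises at 45 degrees towards +x, 95 mm long from the toe; a strip standing 14 mm out of the slope at the toe stops a plate from sliding down. A plate lies on it centred, foot against the toe strip, handle up, the last 49 mm overhanging free
- slope_toe (a point): The inner corner of slope and toe strip, on the centre line, 18 mm above the bench: the lower edge of a plate's foot comes here. Axes are the slope body's (x level, towards the rising side; z up)
- rack: Hardwood rack, fixed. Origin: centre of the block's underside on the bench; x towards its back board, latches on the -x side (facing the robot), z up. Block 64 (x) x 150 (y) x 90 mm high with three upright slots at y = -42, 0, +42 mm, each 42.6 (x) x 13 (y) mm with a 4 mm chamfer at the mouth, floor 8 mm above the bench. Back board at x = 32 to 40 mm, 112 mm high
- nose_1 (a point): Middle of the upright inner face of the middle slot's latch nose when shut: rack x = -15.5, z = 99.5 mm; the other slots alike. 14 mm wide, 93.5 to 105.5 mm above the bench, and covers 6 mm of the slot. Flat on top, it locks if pushed down; pushed on this face towards -x it yields: about 4 N to start, 7 N when clear. Seated, a plate's shoulders lie under it, 92 mm up
- check_tag: Red disc, 19 mm, on the back board behind the one empty slot, 100 mm above the bench. The origin of this entry is the middle of that slot's floor, 8 mm above the bench; its axes are the rack's (x towards the back board, y along the row of slots, z up)
- latch_0 (a joint): Angle (rad) of the latch of the slot at the rack's y = -42 mm: a lever hinged 35 mm above the bench; 0 shut (sprung), grows as its nose is pressed back towards -x; a plate passes at 0.05 to 0.1
- latch_1 (a joint): The same for the middle slot (y = 0)
- latch_2 (a joint): The same for the slot at the rack's y = +42 mm
- stored_1: Stored drawplate of the same size, blue handle, standing in a rack slot; origin: middle of its foot end, z up
- stored_2: Stored drawplate of the same size, yellow handle, standing in a rack slot; origin: middle of its foot end, z up
- sanding_block: Cork sanding block, 46 x 92 x 27 mm, loose on the bench, a bystander
- chasing_hammer: Chasing hammer, 71 x 239 x 27 mm, loose on the bench, a bystander
- pencil: Pencil, 158 mm long, loose on the bench, a bystander

How it is judged (in metres and radians):
On the way, in this order (a step that is already met when the one before it is completed fails the run):
1. the plate lies on the sloping rest, foot at the toe and handle end up, let go and still (distance between plate_foot and slope_toe below 0.025 m and angle between plate's own x axis and vertical between 0.6 and 0.95 rad and contact force between the fingers and plate below 0.1 N and linear speed of plate below 0.03 m/s), for 0.2 s.
2. a latch is pressed back with the plate upright over the empty slot (value of joint any of latch_0, latch_1, latch_2 above 0.03 rad and horizontal distance between plate_foot and check_tag below 0.02 m and height (world z) of plate_handle above 0.14 m), for 0.05 s.
At the end, for the whole second after the job is handed in: The red-handled plate stands handle up in the slot marked by the red tag, its foot within 4 mm of the middle of the slot's floor in every direction, at rest; all three latches are shut (under 0.03 rad), and the stored plates are where they were, within 10 mm (x of plate_foot in the frame of check_tag between -0.004 and 0.004 m and y of plate_foot in the frame of check_tag between -0.004 and 0.004 m and z of plate_foot in the frame of check_tag between -0.004 and 0.004 m and z of plate_handle in the frame of check_tag above 0.12 m and value of joint each of latch_0, latch_1, latch_2 below 0.03 rad and linear speed of plate below 0.02 m/s and distance of each of stored_1, stored_2 from where it was at the start of the episode below 0.01 m); the robot touches nothing.
It fails at once if a stored plate is lifted or pushed out of its place (more than 20 mm) (distance of any of stored_1, stored_2 from where it was at the start of the episode above 0.02 m).
It fails at once if the sanding block, hammer or pencil is moved more than 30 mm (distance of any of sanding_block, chasing_hammer, pencil from where it was at the start of the episode above 0.03 m).
It also fails if it takes over 61 s, if anything falls off the work surface, if the arm or the gripper's body presses on something with over 40 N, if the wrist force passes 120 N, or if a joint passes its speed limit or range.

## Robot

A 6-joint arm with a two-finger parallel gripper is mounted at the origin on a cart in front of the work surface, level with it; the furniture and walls round the work are solid. World frame = base frame: x ahead of the robot, y to its left, z up, the work surface at z = 0. Lengths are in m, angles in degrees, forces in N, time in s.
With the tool pointing down it reaches from about 0.35 to 0.925 m from the base axis. Payload 6.4 kg.
Tool frame: the origin (TCP) lies midway between the tips of the shut fingers; the grasp point (between the pads) lies 19 mm behind it (r.grasp_offset is the z of the grasp point in the tool frame, in m); z points along the fingers, y is the line along which they close (so a half turn about z gives the same grasp; the last joint's range is limited). The gripper opens to 94 mm and grips with 3 to 60 N. Pads are 16 mm wide; open, the fingers measure 119 mm over their backs; the gripper's body (75 mm by 177 mm) begins 78 mm behind the grasp point.
Start: joints at [66.171, 14.043, 89.255, -0, 76.702, -9.975], TCP at [0.156, 0.631, 0.205] pointing down, gripper open.
Joint ranges: [-179.41, 179.41], [-58.25, 129.5], [7.25, 145.43], [-54.29, 234.29], [11.92, 165.04], [-157.13, 157.13]. Speed limits (degrees/s): [147.25, 147.25, 180, 180, 180, 180].

## Interface

Orientations are given as a 3x3 rotation matrix whose columns are the frame's x, y, z axes.
In Python, from station import readout, cams, r gives the robot as it stands.
- The arm moves only by the shell command python3 -m inch 'ROWS' [OPENING]. ROWS is JSON, one flat list of numbers, 4 for each row, row after row: the shift along the tool's x, y, z in mm, then the turn about the tool's z in rad. A call has 1 to 12 rows; each row shifts and turns the commanded pose from where the row before left it, along the tool's axes as they then stand; what a row does not reach is not made up. A row lasts 1/10 s, in which the tool goes at most 50 mm and 8.59 degrees, less where a joint would pass 70% of its speed; a pose out of reach is approached as far as the arm can. A call is refused whole if a number of a shift passes 50 or a number of a turn 0.15, either way. A call with a gripper value outside its range is refused whole. OPENING is the finger opening in mm, from 0 to 94, set as the call begins (- or left out, the last holds). The fingers move at their own pace and stop on an object; the grip force is fixed at half the most. Time passes only in rows, so rows that do not move let the fingers close. It gives the time, the measured TCP pose, the force, the opening and the grip force at its end, in the units of the state.
- readout.sense(): the state, without advancing time (a new reading comes with each control period).
- cams.snapshot(name): name is "scene" or "top"; returns a dict with "img" (384x512x3 uint8, red, green, blue), "vfov" (degrees; the focal length in pixels is half the picture's height over the tangent of half this angle, whatever the lens; pixels are square), "cx", "cy" (the principal point, pixels), "rvec" (rotation vector, rad) and "tvec" (3), from world to camera coordinates, as OpenCV has them. Camera axes: x right, y down, z forward; pixel columns grow to the right and rows downward; lengths in m; the calibration is good to about 2 mm. A picture is of the moment at which its call begins. There is no depth.
- r.close_job(): hands the job in; it is judged then, once.
The state is a dict: "clock": time; "qpos": joint angles; "qvel": joint speeds; "effort": joint torques, N m; "position": TCP position; "tool_rot": TCP orientation; "force": force on the tool from outside, world axes, zero at the start; "moment": the same for the moment, N m; "width": finger opening in m; "grasp_force": force on a finger pad.
Only numpy, scipy, OpenCV 4.12 (cv2) and the standard library are available. Lean on these libraries where they do the work, as an engineer would, in place of code of your own. Each camera call takes 0.05 s, during which the arm holds its last target. There are 200 camera calls.

## Working session

There is one attempt and no reset: what is moved stays moved. The work goes in short steps, Python scripts to look and compute and a shell command to move; the robot and the scene stay as the last step left them, time stands still between calls to the robot, and variables do not carry over. Pictures are saved under pics/ and viewed, at most 10 in all, crops included, and the job is handed in when it is done.

```bash
ls; mkdir -p pics; cat > h.py <<'E'
import numpy as np, cv2
from station import readout, cams, r
def snap(n,f=None):
    s=cams.snapshot(n)
    if f: cv2.imwrite('pics/'+f,s['img'][:,:,::-1])
    return s
def cam(s):
    R=cv2.Rodrigues(np.array(s['rvec'],float))[0];t=np.array(s['tvec'],float).ravel()
    f=s['img'].shape[0]/2/np.tan(np.radians(s['vfov'])/2)
    return R,t,f
def ray(s,u,v,z):
    R,t,f=cam(s);d=R.T@np.array([(u-s['cx'])/f,(v-s['cy'])/f,1.]);c=-R.T@t
    return c+d*(z-c[2])/d[2]
def proj(s,p):
    R,t,f=cam(s);q=R@np.array(p,float)+t
    return q[:2]/q[2]*f+[s['cx'],s['cy']]
E
python3 - <<'E'
from h import *
for n in('scene','top'):
    s=snap(n,n+'0.png');R,t,f=cam(s);print(n,f,s['cx'],s['cy'],-R.T@t,R[2])
q=readout.sense();print(q,r.grasp_offset)
E
```

```text
pics
scene 422.5619937689332 254.86854602717563 186.89326104839233 [-0.10611496 -0.5013226   0.65923247] [ 0.68051116  0.43450671 -0.59000718]
top 423.83032341239203 262.3365700960937 189.13179650093045 [ 0.38300517 -0.08748314  1.21927868] [ 0.11879972  0.0030673  -0.9929135 ]
{'clock': 0.1, 'qpos': array([ 6.61713658e+01,  1.40771812e+01,  8.93166420e+01, -8.57034402e-04,
        7.67041764e+01, -9.97566228e+00]), 'qvel': array([-0.04133477, -0.11236322, -0.22884726,  0.04273077, -0.03900281,
        0.03949924]), 'effort': array([-2.19033727e-04, -4.16915953e+01, -3.15524590e+01,  6.87067397e-02,
        3.10125877e-02, -4.74502008e-05]), 'position': array([0.15541121, 0.63058903, 0.20450041]), 'tool_rot': array([[-9.70914064e-01,  2.39427279e-01, -6.77695434e-04],
       [ 2.39428072e-01,  9.70912834e-01, -1.57049611e-03],
       [ 2.81963584e-04, -1.68707607e-03, -9.99998537e-01]]), 'force': array([-1.04882519, -0.04981137,  0.26039626]), 'moment': array([-0.00859118, -0.02614049, -0.01799732]), 'grasp_force': 0.0, 'width': 0.09398522192543313} -0.0188
```

View pics/top0.png

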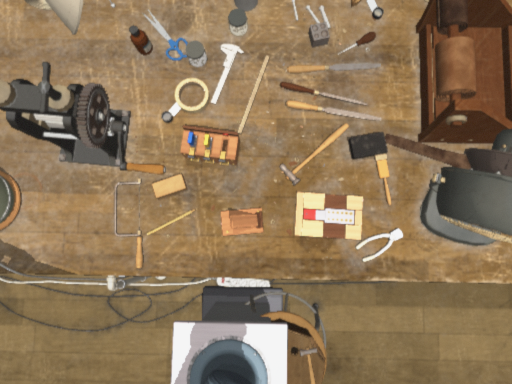

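View pics/scene0.png

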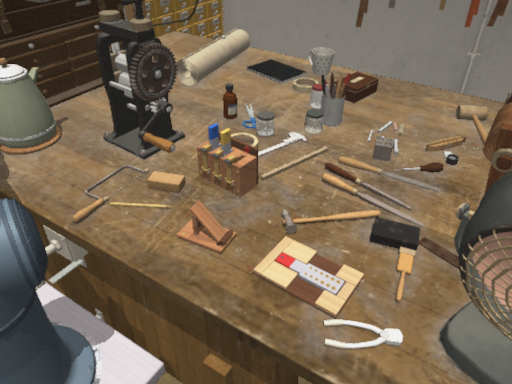

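```bash
python3 - <<'E'
import cv2,numpy as np
t=cv2.imread('pics/top0.png');s=cv2.imread('pics/scene0.png')
a=cv2.resize(t[118:248,170:370],None,fx=4,fy=4,interpolation=cv2.INTER_CUBIC);cv2.imwrite('pics/tc.png',a)
b=cv2.resize(s[115:315,170:370],None,fx=3,fy=3,interpolation=cv2.INTER_CUBIC);cv2.imwrite('pics/sc.png',b)
E
```

```text
(no output)
```

View pics/tc.png

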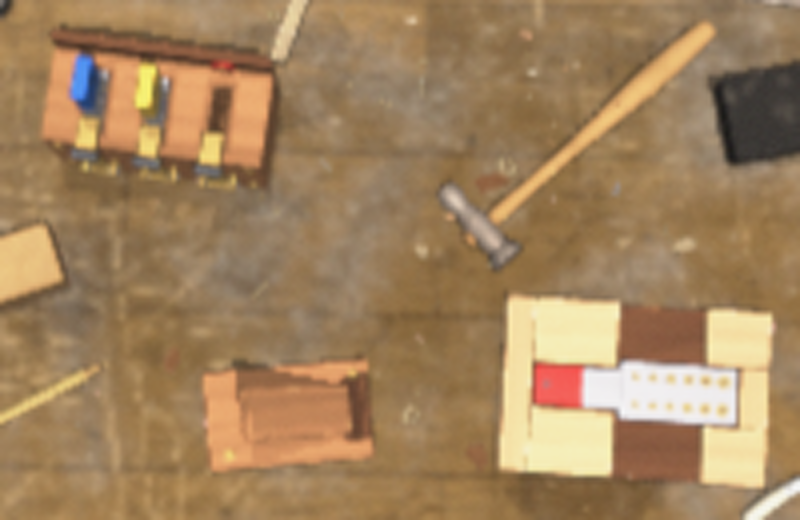

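View pics/sc.png

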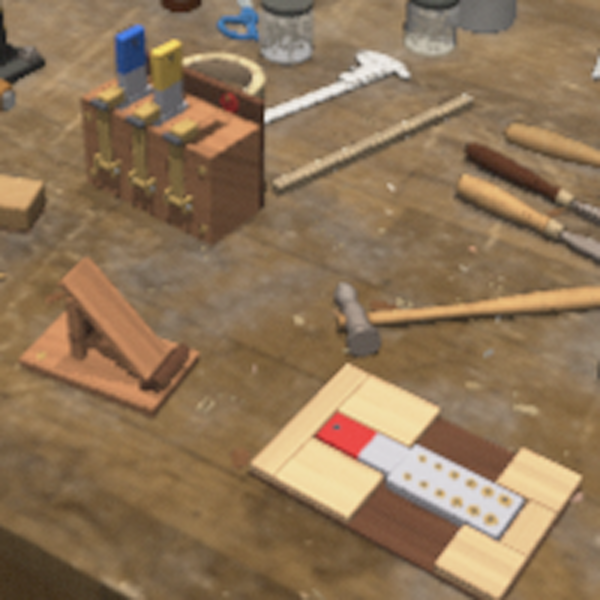

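```bash
cat >> h.py <<'E'
def tri(views):  # [(snap,(u,v)),...] least squares ray crossing
    A=np.zeros((3,3));b=np.zeros(3)
    for s,(u,v) in views:
        R,t,f=cam(s);d=R.T@np.array([(u-s['cx'])/f,(v-s['cy'])/f,1.]);d/=np.linalg.norm(d);c=-R.T@t
        P=np.eye(3)-np.outer(d,d);A+=P;b+=P@c
    return np.linalg.solve(A,b)
def blob(s,lo,hi,box):
    h=cv2.cvtColor(s['img'],cv2.COLOR_RGB2HSV);m=cv2.inRange(h,np.array(lo),np.array(hi))
    k=np.zeros_like(m);x0,y0,x1,y1=box;k[y0:y1,x0:x1]=m[y0:y1,x0:x1];return k
def cen(m): ys,xs=np.nonzero(m);return xs.mean(),ys.mean(),len(xs)
E
python3 - <<'E'
from h import *
np.set_printoptions(precision=4,suppress=True)
T=snap('top');S=snap('scene')
tc=lambda x,y:(170+(x+.5)/4-.5,118+(y+.5)/4-.5); sc=lambda x,y:(170+(x+.5)/3-.5,115+(y+.5)/3-.5)
# tray corners z=13 (top / scene)
for nm,z,a,b in [('tray',.013,[(508,296),(773,312),(766,485),(499,470)],[(345,366),(581,481),(487,598),(252,470)]),
 ('slopebase',.010,[(203,375),(369,357),(373,457),(212,470)],[None,(198,352),(152,408),(22,355)]),
 ('board top',.112,[(54,31),(278,68)],[None,(264,96)]),
 ('block front top',.090,[(42,138),(266,183)],[(83,97),(212,153)])]:
    P=[ray(T,*tc(*p),z)[:2] for p in a];print(nm,'top',np.array(P).tolist())
    print('  sides',[np.linalg.norm(P[i]-P[i-1]).round(4) for i in range(len(P))])
    print('  scene',[None if p is None else ray(S,*sc(*p),z)[:2].round(4).tolist() for p in b])
# red tag
mt=blob(T,(0,140,90),(6,255,255),(215,128,235,140))|blob(T,(174,140,90),(180,255,255),(215,128,235,140))
ms=blob(S,(0,140,90),(6,255,255),(235,140,258,160))|blob(S,(174,140,90),(180,255,255),(235,140,258,160))
print('tag',cen(mt),cen(ms),tri([(T,cen(mt)[:2]),(S,cen(ms)[:2])]), ray(S,*cen(ms)[:2],.1))
# plate
box=(295,190,365,240)
red=blob(T,(0,140,90),(6,255,255),box)|blob(T,(174,140,90),(180,255,255),box)
wh=blob(T,(0,0,170),(180,45,255),box)
for n,m in(('red',red),('white',wh),('all',red|wh)):
    m=cv2.morphologyEx(m,cv2.MORPH_CLOSE,np.ones((3,3)))
    c=max(cv2.findContours(m,0,1)[0],key=cv2.contourArea);q=cv2.boxPoints(cv2.minAreaRect(c))
    print(n,np.array([ray(T,*p,.014)[:2] for p in q]).tolist())
E
```

```text
tray top [[0.5220892378413734, -0.18209182973196386], [0.5143296283188625, -0.3716849661552486], [0.39130359688549443, -0.36572381121426667], [0.3980874814362058, -0.1770019045862088]]
  sides [np.float64(0.1241), np.float64(0.1898), np.float64(0.1232), np.float64(0.1888)]
  scene [[0.5181, -0.1834], [0.5076, -0.3724], [0.3855, -0.3592], [0.3935, -0.1819]]
slopebase top [[0.4613537140256101, 0.03479124647460338], [0.476582047525719, -0.083444926753187], [0.40551989654459614, -0.08770868131344638], [0.3940754195615144, 0.02627349751995725]]
  sides [np.float64(0.0678), np.float64(0.1192), np.float64(0.0712), np.float64(0.1146)]
  scene [None, [0.4729, -0.0814], [0.4059, -0.088], [0.3968, 0.0271]]
board top top [[0.6833222917605885, 0.1315920895269298], [0.6609354987505112, -0.01912328722069022]]
  sides [np.float64(0.1524), np.float64(0.1524)]
  scene [None, [0.6734, -0.0106]]
block front top top [[0.6147674366362205, 0.14094737246796593], [0.5868266151917281, -0.011756147905123346]]
  sides [np.float64(0.1552), np.float64(0.1552)]
  scene [[0.6153, 0.1393], [0.6046, -0.0045]]
tag (np.float64(225.27272727272728), np.float64(133.72727272727272), 11) (np.float64(246.3448275862069), np.float64(148.86206896551724), 29) [0.6659 0.0191 0.0993] [0.6651 0.0183 0.1   ]
red [[0.47253383036765995, -0.2006766744652007], [0.4731556931858439, -0.23199470140594436], [0.4447113145041567, -0.23214891082871483], [0.4440906716146545, -0.20091857998712612]]
white [[0.4378571573913619, -0.23554209594295455], [0.47894542843873295, -0.23826862783438327], [0.4733869280575503, -0.3457125602884733], [0.43235461068912107, -0.3425550761320014]]
all [[0.43972447925353647, -0.1992266450313092], [0.4808317468656601, -0.20180676935356934], [0.4733869681220074, -0.34571238682792804], [0.4323546504128369, -0.34255490335700056]]
```

```bash
python3 - <<'E'
import cv2,numpy as np
t=cv2.imread('pics/top0.png');s=cv2.imread('pics/scene0.png')
C=lambda i,x,y,k,w,h:cv2.resize(i[y:y+h,x:x+w],None,fx=k,fy=k,interpolation=cv2.INTER_CUBIC)
m=np.vstack([np.hstack([C(t,217,200,8,50,37),C(s,174,198,6,66,49)[:296,:396]]),
 np.hstack([C(t,176,120,6,66,50)[:300,:396],C(s,192,120,5,80,60)])[:,:796]])
print(m.shape);cv2.imwrite('pics/mos.png',m)
E
```

```text
Traceback (most recent call last):
ValueError: all the input array dimensions except for the concatenation axis must match exactly, but along dimension 0, the array at index 0 has size 296 and the array at index 1 has size 294
```

```bash
python3 - <<'E'
import cv2,numpy as np
t=cv2.imread('pics/top0.png');s=cv2.imread('pics/scene0.png')
C=lambda i,x,y,k,w,h:cv2.resize(i[y:y+h,x:x+w],None,fx=k,fy=k,interpolation=cv2.INTER_CUBIC)
m=np.vstack([np.hstack([C(t,217,200,8,50,37),C(s,174,198,6,66,50)[:296,:396]]),
 np.hstack([C(t,176,120,6,66,50)[:300,:396],C(s,192,120,5,80,60)])[:,:796]])
print(m.shape);cv2.imwrite('pics/mos.png',m)
E
```

```text
(596, 796, 3)
```

View pics/mos.png

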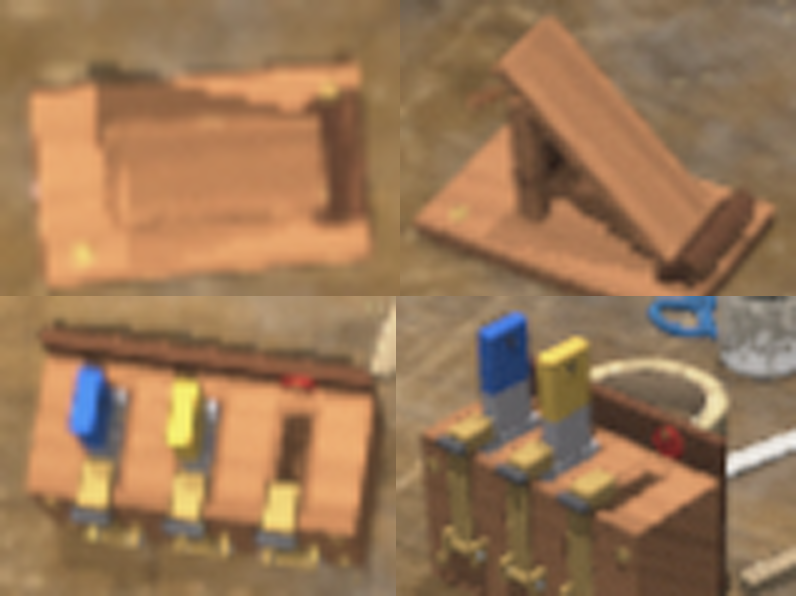

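```bash
python3 - <<'E'
from h import *
np.set_printoptions(precision=4,suppress=True)
T=snap('top');S=snap('scene')
q=lambda ox,oy,bx,by,k:(lambda x,y:(bx+(x-ox+.5)/k-.5,by+(y-oy+.5)/k-.5))
st=q(0,0,217,200,8);ss=q(400,0,174,198,6);rt=q(0,296,176,120,6);rs=q(396,296,192,120,5)
print('board end top',[ray(T,*st(*p),.085) for p in[(106,122),(120,222)]])
print('board end scene',[ray(S,*ss(*p),.085) for p in[(548,15),(500,67)]])
print('toe scene z18',[ray(S,*ss(*p),.018) for p in[(665,258)]],'strip top inner z28 top',[ray(T,*st(*p),.028) for p in[(322,98),(326,215)]])
print('slot top z90',[ray(T,*rt(*p),.09) for p in[(283,412),(308,412),(276,482),(302,482)]])
for n,p in(('blue',[(480,328),(522,314),(527,322),(486,336)]),('yel',[(540,350),(582,337),(588,345),(546,357)])):
    P=np.array([ray(S,*rs(*x),.152)[:2] for x in p]);print(n,P.tolist(),P.mean(0))
E
```

```text
board end top [array([0.4478, 0.0017, 0.085 ]), array([ 0.4146, -0.004 ,  0.085 ])]
board end scene [array([ 0.4456, -0.0014,  0.085 ]), array([ 0.4125, -0.0063,  0.085 ])]
toe scene z18 [array([ 0.4213, -0.0699,  0.018 ])] strip top inner z28 top [array([ 0.461 , -0.0695,  0.028 ]), array([ 0.42  , -0.0718,  0.028 ])]
slot top z90 [array([0.6536, 0.0265, 0.09  ]), array([0.6539, 0.0151, 0.09  ]), array([0.6212, 0.0287, 0.09  ]), array([0.6215, 0.0169, 0.09  ])]
blue [[0.6326384158544138, 0.11195217061175644], [0.6565720049524362, 0.10351148454194747], [0.651058354091148, 0.09616033894564946], [0.6276211164983377, 0.10421688209936775]] [0.642 0.104]
yel [[0.6310575674885635, 0.07301164642772262], [0.6537098807820166, 0.0636456483978537], [0.6485908208802247, 0.056262625849426096], [0.6269531172437327, 0.0662568320919611]] [0.6401 0.0648]
```

```bash
python3 -m inch '[0,-50,0,0.15, 0,-50,0,0.15, 0,-50,0,0.15, 0,-50,0,0.15, 0,-50,0,0.15, 0,-50,0,0.15, 0,0,0,0.15, 0,0,0,0.15, 0,0,0,0.15, 0,0,0,0.024]' 80
```

```text
clock: 1.3
position: [-0.0104, 0.3957, 0.2057]
tool_rot: [[0.038, 0.999, 0.0], [0.999, -0.038, 0.0], [0.0, 0.0, -1.0]]
force: [0.6, 0.5, -0.0]
width: 0.0802
grasp_force: 0.0
```

```bash
python3 -m inch '[0,48,0,0, 0,48,0,0, 0,48,0,0, 0,48,0,0, 0,48,0,0, -46,18,0,0, -46,18,0,0, -46,18,0,0, -46,18,0,0, -46,18,0,0, -46,18,0,0, -46,18,0,0]' >/dev/null; python3 -m inch '[-46,18,0,0, -46,18,0,0, -46,18,0,0, -46,18,0,0, -46,18,0,0, -46,18,0,0, -46,18,0,0,0,0,0,0,0,0,0,0]'
```

```text
clock: 3.4
position: [0.4569, -0.2668, 0.2048]
tool_rot: [[0.037, 0.999, -0.001], [0.999, -0.037, 0.001], [0.001, -0.001, -1.0]]
force: [1.0, -0.4, -0.8]
width: 0.0803
grasp_force: 0.0
```

```bash
python3 -m inch '[-7,-3,45,0, 0,0,45,0, 0,0,45,0, 0,0,30,0, 0,0,15,0, 0,0,10,0, 0,0,6,0, 0,0,2,0, 0,0,0,0, 0,0,0,0]'
```

```text
clock: 4.4
position: [0.4546, -0.2738, 0.0086]
tool_rot: [[0.038, 0.999, 0.001], [0.999, -0.038, -0.001], [-0.001, 0.002, -1.0]]
force: [-0.7, 0.1, 0.0]
width: 0.08
grasp_force: 0.0
```

```bash
python3 - <<'E'
from h import *
s=snap('scene');t=snap('top')
a=cv2.resize(s['img'][180:320,230:380],None,fx=4,fy=4,interpolation=2);b=cv2.resize(t['img'][180:250,290:370],None,fx=2.4,fy=8,interpolation=2)
cv2.imwrite('pics/g1.png',np.hstack([a,b[:560]])[:,:,::-1])
E
```

```text
(no output)
```

View pics/g1.png

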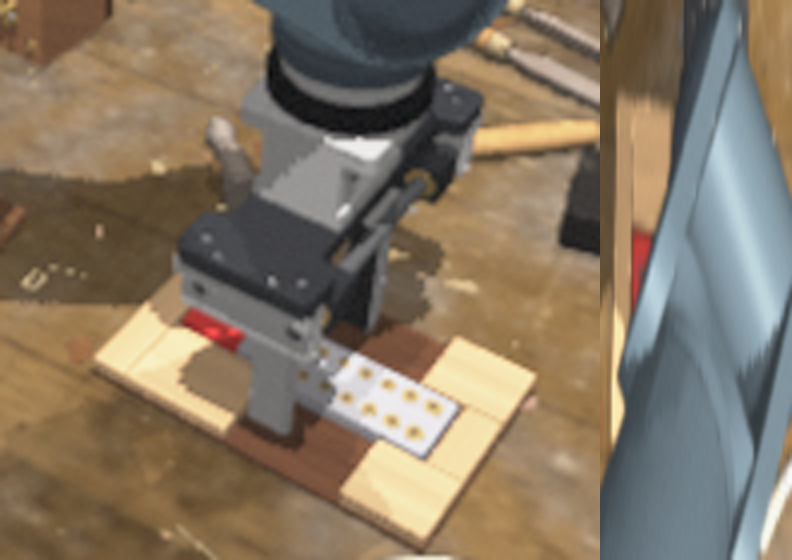

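```bash
python3 -m inch '[0,0,3,0, 0,0,0,0, 0,0,0,0, 0,0,0,0,0,0,0,0,0,0,0,0,0,0,0,0]' 20; python3 -m inch '[0,0,-10,0, 0,0,-30,0, 0,0,-40,0, 0,0,-40,0,0,0,-20,0,0,0,0,0]'
```

```text
clock: 5.2
position: [0.454, -0.2732, 0.0045]
tool_rot: [[0.038, 0.999, 0.0], [0.999, -0.038, -0.0], [-0.0, 0.0, -1.0]]
force: [1.0, -0.4, -0.2]
width: 0.039
grasp_force: 30.0
clock: 5.8
position: [0.4555, -0.2746, 0.1485]
tool_rot: [[0.037, 0.999, 0.005], [0.999, -0.037, -0.005], [-0.005, 0.005, -1.0]]
force: [0.2, -0.9, -3.1]
width: 0.0397
grasp_force: 30.0
```

```bash
python3 -m inch '[30,-4,0,0, 45,-6,0,0, 45,-6,0,0, 45,-6,0,0, 45,-6,0,0, 45,-6,0,0, 0,0,0,-0.145, 0,0,20,0, 0,0,20,0, 0,0,10,0,0,0,0,0]'; python3 - <<'E'
from h import *
s=snap('scene');cv2.imwrite('pics/s1.png',cv2.resize(s['img'][110:300,120:320],None,fx=3,fy=3,interpolation=2)[:,:,::-1])
E
```

```text
clock: 6.9
position: [0.4272, -0.0164, 0.0919]
tool_rot: [[-0.107, 0.994, -0.006], [0.994, 0.107, 0.002], [0.002, -0.006, -1.0]]
force: [-0.3, 0.2, -2.9]
width: 0.0397
grasp_force: 30.0
```

View pics/s1.png

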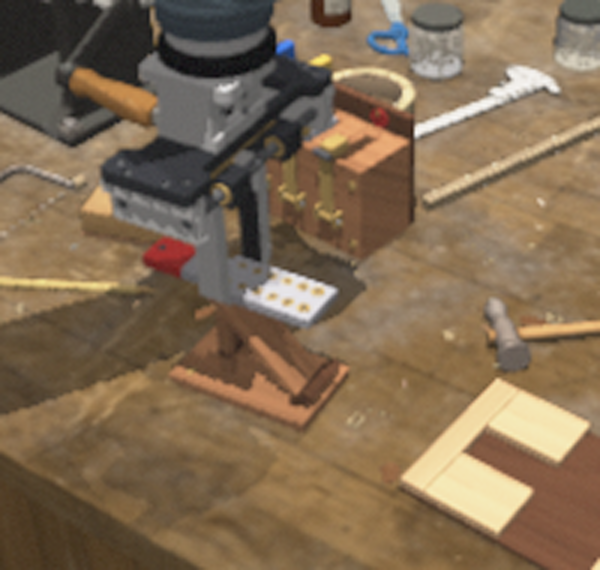

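```bash
python3 -m inch '[-2,3.5,0,0, 0,0,4,0, 0,0,4,0, 0,0,3,0,0,0,0,0]'; python3 -m inch '[0,0,3,0,0,0,3,0,0,0,0,0,0,0,0,0]';python3 -m inch '[0,0,2,0,0,0,2,0,0,0,0,0]'
```

```text
clock: 7.45
position: [0.4338, -0.0191, 0.0844]
tool_rot: [[-0.107, 0.994, 0.001], [0.994, 0.107, -0.001], [-0.001, 0.001, -1.0]]
force: [-2.3, -0.8, 3.5]
width: 0.0391
grasp_force: 30.0
clock: 7.85
position: [0.434, -0.0196, 0.0789]
tool_rot: [[-0.108, 0.994, 0.001], [0.994, 0.108, -0.002], [-0.002, 0.001, -1.0]]
force: [-3.7, -1.6, 6.4]
width: 0.0399
grasp_force: 30.0
clock: 8.15
position: [0.434, -0.0195, 0.075]
tool_rot: [[-0.108, 0.994, 0.001], [0.994, 0.108, -0.002], [-0.002, 0.001, -1.0]]
force: [-3.6, -2.2, 7.9]
width: 0.0395
grasp_force: 30.0
```

```bash
python3 -m inch '[0,0,2,0,0,0,2,0,0,0,0,0]'; cat >> h.py <<'E'
toe=np.array([.4365,-.069,.018]);sd=np.array([-.105,.9945,0]);up=np.array([0,0,1.])
def redpix(n,box):
    s=snap(n);m=blob(s,(0,140,70),(6,255,255),box)|blob(s,(174,140,70),(180,255,255),box)
    c=max(cv2.findContours(m,0,1)[0],key=cv2.contourArea);k=cv2.moments(c)
    return s,(k['m10']/k['m00'],k['m01']/k['m00']),cv2.boundingRect(c),cv2.contourArea(c)
E
python3 - <<'E'
from h import *
q=readout.sense();G=q['position']+up*.0045
s,c,bb,a=redpix('scene',(120,120,260,270));print(c,bb,a)
for th in(0,15,30,40,45,50):
    t=np.radians(th);d=sd*np.cos(t)+up*np.sin(t);n=-sd*np.sin(t)+up*np.cos(t)
    print(th,proj(s,G+d*.058+n*.005),proj(s,G-d*.07))
E
```

```text
clock: 8.45
position: [0.4346, -0.0196, 0.0713]
tool_rot: [[-0.108, 0.994, 0.002], [0.994, 0.108, -0.002], [-0.002, 0.002, -1.0]]
force: [-3.5, -1.9, 7.9]
width: 0.0397
grasp_force: 30.0
(246.4552845528455, 149.08943089430892) (243, 146, 7, 7) 20.5
0 [179.64855813 199.43122855] [229.80116031 218.48886229]
15 [180.23504398 194.52594445] [229.04889472 224.59102199]
30 [182.31294195 190.48842175] [226.46169789 229.45767202]
40 [184.48559921 188.43258094] [223.83645367 231.87011094]
45 [185.78997114 187.62533692] [222.28854656 232.80436647]
50 [187.22848481 186.97632633] [220.60135661 233.55091325]
```

```bash
python3 - <<'E'
from h import *
s=snap('scene');cv2.imwrite('pics/s2.png',cv2.resize(s['img'][140:260,140:270],None,fx=4.5,fy=4.5,interpolation=2)[:,:,::-1])
E
```

```text
(no output)
```

View pics/s2.png

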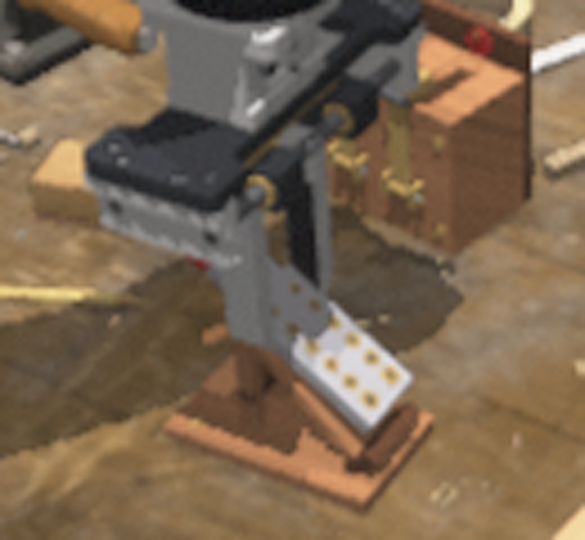

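```bash
python3 -m inch '[0,-2.5,1.5,0,0,0,1.5,0,0,0,0,0]'; python3 -m inch '[0,0,0,0,0,0,0,0,0,0,0,0,0,0,0,0,0,0,0,0]' 60;python3 -m inch '[0,0,-20,0,0,0,-40,0,0,0,-45,0,0,0,-45,0,0,0,0,0]'
```

```text
clock: 8.85
position: [0.4343, -0.0203, 0.0696]
tool_rot: [[-0.107, 0.994, 0.008], [0.994, 0.107, -0.003], [-0.003, 0.007, -1.0]]
force: [1.8, -2.7, 9.2]
width: 0.0396
grasp_force: 30.0
clock: 9.35
position: [0.4304, -0.0188, 0.0662]
tool_rot: [[-0.107, 0.994, -0.001], [0.994, 0.107, 0.0], [0.0, -0.001, -1.0]]
force: [0.4, 0.4, 0.0]
width: 0.0602
grasp_force: 0.0
clock: 9.85
position: [0.4343, -0.02, 0.2234]
tool_rot: [[-0.107, 0.994, 0.012], [0.994, 0.107, -0.004], [-0.005, 0.012, -1.0]]
force: [1.4, -0.5, 0.0]
width: 0.0598
grasp_force: 0.0
```

```bash
python3 - <<'E'
from h import *
s,c,bb,a=redpix('scene',(150,140,225,270));print(c,bb,a)
t,c2,bb2,a2=redpix('top',(200,190,260,240));print(c2,bb2,a2); print(tri([(s,c),(t,c2)]))
d=(sd+up)/2**.5;n=(up-sd)/2**.5
P=toe+d*.1285+n*.01;print(P,proj(s,P),proj(t,P))
E
```

```text
(186.59737827715352, 191.18913857677902) (178, 182, 18, 19) 178.0Traceback (most recent call last):
  File "<stdin>", line 3, in <module>
  File "h.py", line 30, in redpix
    c=max(cv2.findContours(m,0,1)[0],key=cv2.contourArea);k=cv2.moments(c)
ValueError: max() iterable argument is empty
```

```bash
python3 - <<'E'
from h import *
s,c,bb,a=redpix('scene',(150,140,225,270));print(c,bb)
for th in(30,38,45,50):
  for sl in(0,.006):
    h=np.radians(th);d=sd*np.cos(h)+up*np.sin(h);n=-sd*np.sin(h)+up*np.cos(h)
    # red patch corners on upper face, L=113..144, +-14
    w=np.array([.9945,.105,0])*.014
    Q=[proj(s,toe+(L+sl)*d+.01*n+k*w) for L in(.113,.144) for k in(1,-1)]
    print(th,sl,np.mean(Q,0),np.min(Q,0),np.max(Q,0))
print(readout.sense()['position'])
im=cv2.resize(s['img'][150:260,150:260],None,fx=5,fy=5,interpolation=2);cv2.imwrite('pics/s3.png',im[:,:,::-1])
E
```

```text
(186.60393258426967, 191.13108614232206) (178, 182, 18, 19)
30 0 [178.67785027 196.80354467] [169.53579662 188.90953158] [187.70517718 204.79766335]
30 0.006 [176.59639282 195.05589454] [167.43336721 187.18223981] [185.64474347 203.02961056]
38 0 [182.29454471 193.10847082] [173.45158965 184.64758077] [191.01602874 201.67203954]
38 0.006 [180.33282398 191.14172114] [171.46097812 182.6955874 ] [189.08295787 199.69075538]
45 0 [186.18863885 190.50442421] [177.71973262 181.60336975] [194.53248415 199.50911857]
45 0.006 [184.37139016 188.36997194] [175.86791231 179.47743977] [192.74931383 197.36663048]
50 0 [189.36504567 189.04129581] [181.22790693 179.86451832] [197.37607573 198.32152601]
50 0.006 [187.67372356 186.80352491] [179.49895214 177.63020877] [195.72172679 196.08097994]
[ 0.43017602 -0.01878404  0.2155785 ]
```

View pics/s3.png

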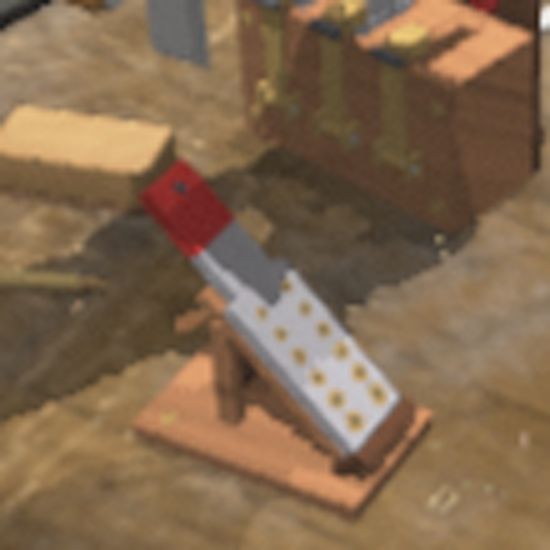

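```bash
python3 -m inch '[35.5,1,0,0,0,0,40,0,0,0,40,0,0,0,30,0,0,0,13,0,0,0,0,0]'; python3 -m inch '[0,0,0,0,0,0,0,0,0,0,0,0,0,0,0,0,0,0,0,0,0,0,0,0]' 10
```

```text
clock: 10.6
position: [0.4241, 0.0173, 0.0891]
tool_rot: [[-0.107, 0.994, -0.009], [0.994, 0.107, 0.002], [0.003, -0.009, -1.0]]
force: [-0.0, -0.6, 0.3]
width: 0.0602
grasp_force: 0.0
clock: 11.2
position: [0.4286, 0.0163, 0.0943]
tool_rot: [[-0.107, 0.994, 0.002], [0.994, 0.107, -0.0], [-0.0, 0.002, -1.0]]
force: [0.4, -0.1, 0.8]
width: 0.0274
grasp_force: 30.0
```

```bash
python3 -m inch '[-4,0,-4,0,-4,0,-4,0,-4,0,-3.5,0,-4.4,0,-3.5,0,-4.5,0,-3,0,-4.5,0,-3,0,0,0,0,0]'; python3 -m inch '[-4.7,0,-2.6,0,-4.7,0,-2.6,0,-5,0,-2.2,0,-5,0,-2.2,0,-5,0,-1.7,0,-5,0,-1.7,0,0,0,0,0]'
```

```text
clock: 11.9
position: [0.4309, -0.0096, 0.115]
tool_rot: [[-0.107, 0.994, 0.0], [0.994, 0.107, -0.001], [-0.001, 0.0, -1.0]]
force: [-1.5, 3.1, 0.4]
width: 0.0278
grasp_force: 30.0
clock: 12.6
position: [0.4342, -0.0394, 0.1278]
tool_rot: [[-0.107, 0.994, 0.001], [0.994, 0.107, -0.003], [-0.003, 0.001, -1.0]]
force: [0.1, -0.8, -2.2]
width: 0.0279
grasp_force: 30.0
```

```bash
python3 -m inch '[-5,0,-1.2,0,-5,0,-1.2,0,-5,0,-0.8,0,-5,0,-0.7,0,-5,0,-0.3,0,-5,0,-0.2,0,-4,0,0,0,0,0,0,0]'; python3 - <<'E'
from h import *
s=snap('scene');cv2.imwrite('pics/s4.png',cv2.resize(s['img'][120:260,150:290],None,fx=4.2,fy=4.2,interpolation=2)[:,:,::-1])
q=readout.sense();print(q['position'],q['force'])
E
```

```text
clock: 13.4
position: [0.4375, -0.0723, 0.1319]
tool_rot: [[-0.107, 0.994, 0.0], [0.994, 0.107, -0.0], [-0.0, 0.0, -1.0]]
force: [0.1, 0.3, -3.3]
width: 0.0275
grasp_force: 30.0
[ 0.43739194 -0.07203963  0.13188197] [ 0.19206493  0.75751562 -2.57752535]
```

View pics/s4.png

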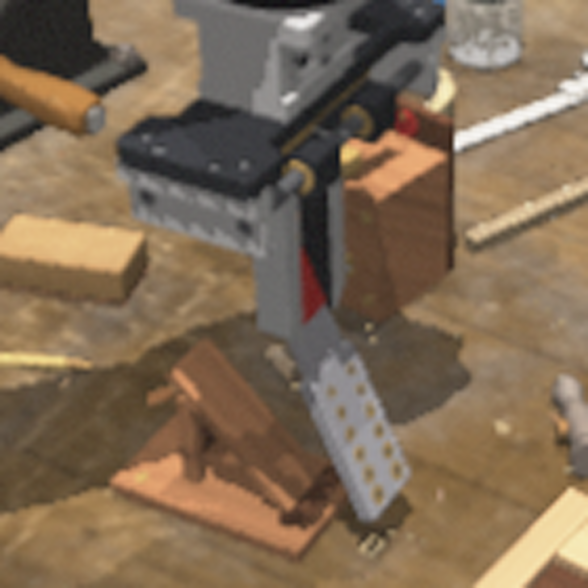

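```bash
cat >> h.py <<'E'
def footang(s,u,v,G,dirv):
    # ray meets vertical plane through G containing dirv
    R,t,f=cam(s);d=R.T@np.array([(u-s['cx'])/f,(v-s['cy'])/f,1.]);c=-R.T@t
    n=np.cross(dirv,up);P=c+d*(n@(G-c))/(n@d);r_=P-G
    return P,np.degrees(np.arctan2(r_@dirv,-r_[2])),np.linalg.norm(r_)
E
python3 - <<'E'
from h import *
s=snap('scene');q=readout.sense();G=q['position']+up*.0188
T=q['tool_rot'][:,0]
for p in[(385,497),(387,488)]:
    print(footang(s,150+p[0]/4.2,120+p[1]/4.2,G,T))
# white-ish plate mask contour in region
m=blob(s,(95,5,110),(150,70,255),(215,190,255,250));
c=max(cv2.findContours(m,0,1)[0],key=cv2.contourArea);print(cv2.minAreaRect(c),cv2.boundingRect(c),cv2.contourArea(c))
print(cv2.approxPolyDP(c,2,True)[:,0].tolist())
E
```

```text
(array([ 0.4424279 , -0.11897087,  0.03362292]), np.float64(-22.061481531158982), np.float64(0.12627419067474452))
(array([ 0.44255882, -0.1201875 ,  0.04038363]), np.float64(-23.807257483790345), np.float64(0.12052335930442035))
((232.948486328125, 222.51780700683594), (40.12556838989258, 12.720967292785645), 70.90650939941406) (224, 203, 21, 40) 197.5
[[228, 203], [227, 210], [224, 211], [225, 219], [229, 222], [228, 226], [238, 242], [230, 222], [234, 220], [242, 238], [244, 235], [238, 227], [236, 215], [233, 214], [235, 209], [232, 210]]
```

```bash
python3 -m inch '[0,0,-25,0,20,0,0,0,0,0,0,0.143,0,0,0,0]'; python3 - <<'E'
from h import *
np.set_printoptions(precision=4,suppress=True)
T=snap('top');S=snap('scene')
def load(s,f): s=dict(s);s['img']=cv2.imread('pics/'+f)[:,:,::-1].copy();return s
T=load(T,'top0.png');S=load(S,'scene0.png')
# boundaries along columns in the top picture: orange = high saturation & bright
V=T['img'].astype(float)[:,:,0]  # red channel
def fit(pts): # line fit world
    P=np.array(pts);d=np.array(cv2.fitLine(P.astype(np.float32),cv2.DIST_HUBER,0,.001,.001)).ravel();
    a=np.degrees(np.arctan2(d[1],d[0]))%180;return d[2:],a
back=[];front=[]
for u in [186,187,188,199,200,201,202,212,213,214,215,216,217,218,233,234,235]:
    col=V[122:170,u];g=np.diff(col)
    b=np.argmax(g[4:20])+4; back.append(ray(T,u,122+b+.5,.09)[:2])
for u in [183,184,185,200,201,202,214,215,216,230,231,232,233,234]:
    col=V[122:170,u];g=np.diff(col)
    b=np.argmin(g[25:44])+25; front.append(ray(T,u,122+b+.5,.09)[:2])
print('back',fit(back));print(np.array(back)[:,0]);print('front',fit(front));print(np.array(front)[:,0])
# blue and yellow blobs in scene & top : whole handle centroid
for n,lo,hi in(('blue',(100,140,80),(125,255,255)),('yel',(22,170,130),(32,255,255))):
    ms=blob(S,lo,hi,(200,118,250,160));mt=blob(T,lo,hi,(180,125,215,142))
    cs=max(cv2.findContours(ms,0,1)[0],key=cv2.contourArea);ct=max(cv2.findContours(mt,0,1)[0],key=cv2.contourArea)
    f=lambda c:(lambda k:(k['m10']/k['m00'],k['m01']/k['m00']))(cv2.moments(c))
    print(n,f(cs),f(ct),tri([(S,f(cs)),(T,f(ct))]))
E
```

```text
clock: 13.9
position: [0.4352, -0.0515, 0.157]
tool_rot: [[0.034, 0.999, 0.0], [0.999, -0.034, -0.0], [-0.0, 0.0, -1.0]]
force: [-0.6, 1.1, -2.9]
width: 0.0274
grasp_force: 30.0
back (array([0.6713, 0.0676], dtype=float32), np.float32(83.63639))
[0.6779 0.678  0.678  0.673  0.6731 0.6731 0.6732 0.6709 0.671  0.6682
 0.6683 0.6684 0.6684 0.6685 0.6637 0.6637 0.661 ]
front (array([0.604 , 0.0598], dtype=float32), np.float32(83.97558))
[0.6139 0.6084 0.6112 0.6065 0.6066 0.6066 0.6045 0.6018 0.6019 0.5999
 0.5972 0.5972 0.5973 0.5973]
blue (213.0744680851064, 130.88297872340425) (190.55737704918033, 137.0983606557377) [0.6458 0.1072 0.1336]Traceback (most recent call last):
  File "<stdin>", line 22, in <module>
ValueError: max() iterable argument is empty
```

```bash
python3 -m inch '[-34,0,0,0,-34,0,0,0,0,0,20,0,0,0,20,0,0,0,10,0,0,0,0,0,0,0,0,0]'; python3 - <<'E'
from h import *
s=snap('scene');q=readout.sense();G=q['position']+up*.0188;T=q['tool_rot'][:,0];print(q['position'],q['force'])
for a in(-22,0):
    d=T*np.sin(np.radians(a))-up*np.cos(np.radians(a));print(proj(s,G+d*.1265))
E
```

```text
clock: 14.7
position: [0.4332, -0.12, 0.1074]
tool_rot: [[0.035, 0.999, 0.0], [0.999, -0.035, -0.0], [-0.0, 0.0, -1.0]]
force: [0.7, -1.2, -2.9]
width: 0.0279
grasp_force: 30.0
[ 0.43354022 -0.12013301  0.1078468 ] [ 0.19479464  0.01973849 -3.24632468]
[257.87285841 258.32440887]
[239.93782791 252.16124598]
```

```bash
python3 -m inch '[-4,0,0,0,-4,0,0,0,-4,0,0,0,0,0,0,0]';python3 -m inch '[-4,0,-1.2,0,-4,0,-1.2,0,-4,0,-1,0,0,0,0,0]'
```

```text
clock: 15.15
position: [0.4328, -0.1319, 0.1073]
tool_rot: [[0.036, 0.999, 0.001], [0.999, -0.036, 0.001], [0.001, 0.001, -1.0]]
force: [0.7, 3.5, -1.5]
width: 0.028
grasp_force: 30.0
clock: 15.55
position: [0.432, -0.1445, 0.1105]
tool_rot: [[0.036, 0.999, 0.0], [0.999, -0.036, -0.0], [-0.0, 0.0, -1.0]]
force: [0.7, 2.6, -1.9]
width: 0.0275
grasp_force: 30.0
```

```bash
python3 -m inch '[-4,0,-1,0,-4,0,-0.8,0,-4,0,-0.6,0,-4,0,-0.5,0,-4,0,-0.4,0,-4,0,-0.2,0,0,0,0,0]'; python3 - <<'E'
from h import *
s=snap('scene');q=readout.sense();G=q['position']+up*.0188;T=q['tool_rot'][:,0];print(q['position'],q['force'])
for a in(-10,-5,0,5):
    d=T*np.sin(np.radians(a))-up*np.cos(np.radians(a));Y=q['tool_rot'][:,1]
    print(a,[proj(s,G+d*L+Y*w) for L,w in((.1265,.02),(.1265,-.02),(.0425,.02),(.0425,-.02))])
m=blob(s,(0,0,0),(180,50,255),(215,190,290,280))
c=max(cv2.findContours(m,0,1)[0],key=cv2.contourArea);print(cv2.boundingRect(c));print(cv2.approxPolyDP(c,2,True)[:,0].tolist())
E
```

```text
clock: 16.25
position: [0.431, -0.1684, 0.1138]
tool_rot: [[0.036, 0.999, -0.0], [0.999, -0.036, -0.0], [-0.0, -0.0, -1.0]]
force: [-0.3, 2.3, -0.6]
width: 0.0279
grasp_force: 30.0
[ 0.43103748 -0.16827426  0.11376787] [-0.22730241  2.54546956 -1.32133917]
-10 [array([271.81471755, 257.98629876]), array([261.19871499, 269.44236134]), array([267.14329001, 226.01876133]), array([255.83818286, 237.03164817])]
-5 [array([267.50767942, 256.30530434]), array([256.83218306, 267.63371669]), array([265.62936588, 225.49722666]), array([254.30265949, 236.46728725])]
0 [array([263.23347232, 254.31190401]), array([252.49384695, 265.51164657]), array([264.11447463, 224.853245  ]), array([252.76382606, 235.77909809])]
5 [array([259.01609962, 252.02302775]), array([248.20790326, 263.09388476]), array([262.60914674, 224.09205433]), array([251.23236212, 234.97264452])]
(218, 190, 54, 76)
[[218, 190], [220, 196], [248, 210], [252, 259], [256, 265], [257, 260], [263, 257], [262, 250], [264, 248], [267, 252], [262, 218], [258, 217], [258, 199], [260, 197], [263, 216], [268, 218], [271, 210], [271, 190], [265, 190], [262, 194], [259, 193], [260, 190]]
```

```bash
python3 -m inch '[-4,0,-0.2,0,-4,0,0,0,0,0,0,0]'; cat >> h.py <<'E'
def edges(s,box):
    m=blob(s,(0,0,0),(180,50,255),box);return m
E
python3 - <<'E'
from h import *
s=snap('scene');q=readout.sense();G=q['position']+up*.0188;T=q['tool_rot'][:,0];Y=q['tool_rot'][:,1];print(q['position'],q['force'])
for a in(-5,0,5):
    d=T*np.sin(np.radians(a))-up*np.cos(np.radians(a))
    print(a,[proj(s,G+d*L+Y*w+T*t).round(1).tolist() for L,w,t in((.1265,.02,-.005),(.1265,-.02,-.005),(.1265,-.02,.005),(.0425,.02,-.005),(.0425,-.02,-.005))])
m=blob(s,(0,0,0),(180,50,255),(235,215,290,285))
for v in range(222,276,3):
    xs=np.nonzero(m[v])[0];print(v,xs.min() if len(xs) else None,xs.max() if len(xs) else None,len(xs),end=' | ')
E
```

```text
clock: 16.6
position: [0.4308, -0.1763, 0.114]
tool_rot: [[0.036, 0.999, -0.0], [0.999, -0.036, -0.0], [-0.0, -0.0, -1.0]]
force: [-0.3, 2.4, -1.0]
width: 0.0277
grasp_force: 30.0
[ 0.43077863 -0.17618766  0.11399711] [ 0.09351823  2.47800225 -0.68721342]
-5 [[272.6, 258.8], [262.0, 270.3], [258.0, 268.2], [271.0, 227.9], [259.7, 239.0]]
0 [[268.2, 256.8], [257.6, 268.1], [253.6, 266.0], [269.4, 227.2], [258.2, 238.3]]
5 [[264.0, 254.4], [253.2, 265.7], [249.3, 263.6], [267.9, 226.5], [256.6, 237.5]]
222 252 289 17 | 225 253 289 17 | 228 253 289 18 | 231 253 289 17 | 234 252 266 15 | 237 252 266 14 | 240 252 266 15 | 243 252 266 13 | 246 252 266 12 | 249 252 267 15 | 252 252 267 13 | 255 253 262 9 | 258 253 262 10 | 261 253 257 5 | 264 253 257 5 | 267 None None 0 | 270 None None 0 | 273 None None 0 |
```

```bash
python3 -m inch '[-4,0,0,0,-1,0,0,0,0,0,0,0,8,0,0,0,0,0,-40,0,0,0,-40,0,0,0,-40,0,0,0,0,0]'; python3 - <<'E'
from h import *
s=snap('scene');q=readout.sense();G=q['position']+up*.0188;T=q['tool_rot'][:,0];Y=q['tool_rot'][:,1];print(q['position'],q['force'])
for a in(-5,0,5):
    d=T*np.sin(np.radians(a))-up*np.cos(np.radians(a))
    print(a,[proj(s,G+d*L+Y*w+T*t).round(1).tolist() for L,w,t in((.1265,.02,-.005),(.1265,-.02,-.005),(.1265,-.02,.005),(.0425,.02,-.005),(.0425,-.02,-.005),(.0425,-.02,.005))])
m=blob(s,(0,0,0),(180,50,255),(235,135,300,240))
for v in range(150,230,4):
    xs=np.nonzero(m[v])[0];print(v,xs.min() if len(xs) else None,xs.max() if len(xs) else None,len(xs),end=' | ')
E
```

```text
clock: 17.45
position: [0.434, -0.1754, 0.2408]
tool_rot: [[0.035, 0.999, 0.01], [0.999, -0.035, -0.01], [-0.009, 0.011, -1.0]]
force: [0.5, -0.5, -2.7]
width: 0.0272
grasp_force: 30.0
[ 0.43251672 -0.17425687  0.23715783] [-0.57228459  0.04998379 -2.6521887 ]
-5 [[274.4, 213.3], [262.9, 224.3], [258.5, 222.3], [272.7, 176.9], [260.5, 187.4], [255.9, 185.5]]
0 [[269.6, 211.4], [258.1, 222.3], [253.8, 220.4], [271.0, 176.3], [258.8, 186.8], [254.2, 184.9]]
5 [[265.0, 209.2], [253.4, 220.0], [249.1, 218.0], [269.3, 175.6], [257.1, 186.0], [252.5, 184.1]]
150 252 276 22 | 154 252 276 22 | 158 253 276 21 | 162 252 275 20 | 166 252 265 14 | 170 254 265 12 | 174 254 268 15 | 178 254 268 15 | 182 252 268 17 | 186 253 268 14 | 190 253 268 14 | 194 253 268 16 | 198 253 268 14 | 202 253 269 12 | 206 253 269 12 | 210 254 286 18 | 214 254 288 15 | 218 255 290 11 | 222 286 291 6 | 226 286 295 10 |
```

```bash
python3 -m inch '[33,33,0,0,33,33,0,0,33,33,0,0,33,33,0,0,33,33,0,0,33,33,0,0,0,0,0,0.074,0,0,0,0,0,0,0,0]'; python3 - <<'E'
from h import *
np.set_printoptions(precision=4,suppress=True)
s=snap('scene');q=readout.sense();G=q['position']+up*.0188;T=q['tool_rot'][:,0];Y=q['tool_rot'][:,1];print(q['position'],q['force'],T,Y)
e=np.array([.633,.022])-q['position'][:2];print('to slot centre tool x,y',e@T[:2]*1e3,e@Y[:2]*1e3)
for a in(-5,0,5):
    d=T*np.sin(np.radians(a))-up*np.cos(np.radians(a))
    print(a,[proj(s,G+d*L+Y*w+T*t).round(1).tolist() for L,w,t in((.1265,.02,-.005),(.1265,-.02,-.005),(.1265,-.02,.005),(.0425,.02,-.005),(.0425,-.02,-.005),(.0425,-.02,.005))])
m=blob(s,(0,0,0),(180,50,255),(210,100,290,190))
for v in range(110,160,3):
    xs=np.nonzero(m[v])[0];print(v,xs.min() if len(xs) else None,xs.max() if len(xs) else None,len(xs),end=' | ')
t=snap('top');m=blob(t,(0,0,0),(180,50,255),(200,100,260,170));print(cen(m))
E
```

```text
clock: 18.4
position: [0.6348, 0.0178, 0.2319]
tool_rot: [[0.108, 0.994, -0.003], [0.994, -0.108, -0.0], [-0.001, -0.003, -1.0]]
force: [-0.4, 0.7, -3.2]
width: 0.027
grasp_force: 30.0
[0.6349 0.0175 0.2326] [-0.0867 -1.0166 -2.8037] [ 0.1089  0.9941 -0.0005] [ 0.994  -0.1089 -0.0021]
to slot centre tool x,y 4.300906172605611 -2.409930641268585
-5 [[250.0, 144.4], [239.4, 150.8], [236.3, 149.4], [247.7, 112.8], [236.6, 118.7], [233.4, 117.4]]
0 [[246.6, 143.1], [236.0, 149.4], [232.9, 148.0], [246.5, 112.4], [235.4, 118.3], [232.2, 117.0]]
5 [[243.2, 141.5], [232.6, 147.7], [229.6, 146.4], [245.3, 111.9], [234.2, 117.7], [231.0, 116.5]]
110 228 253 21 | 113 228 272 37 | 116 230 273 37 | 119 230 273 33 | 122 230 273 32 | 125 210 273 31 | 128 218 273 40 | 131 218 273 29 | 134 231 289 29 | 137 217 289 19 | 140 210 289 26 | 143 210 289 35 | 146 212 283 37 | 149 210 275 26 | 152 224 269 19 | 155 212 261 13 | 158 None None 0 | (np.float64(216.701124799143), np.float64(131.20460632029994), 1867)
```

```bash
python3 - <<'E'
from h import *
np.set_printoptions(precision=4,suppress=True)
S=snap('scene')
print(proj(S,[.633,.022,.09]))
for p in [(660,472),(602,508),(610,502),(640,485)]: print(ray(S,192+(p[0]-396+.5)/5-.5,120+(p[1]-296+.5)/5-.5,.09))
im=cv2.imread('pics/scene0.png')[:,:,::-1]
v=cv2.cvtColor(im.copy(),cv2.COLOR_RGB2GRAY)[148:170,228:252];print(v)
q=readout.sense();G=q['position']+up*.0188;print(q['position'])
E
```

```text
[238.0523 157.3162]
[0.6519 0.0154 0.09  ]
[0.6079 0.0204 0.09  ]
[0.6146 0.0203 0.09  ]
[0.636  0.0169 0.09  ]
[[ 95  95  95 136 157 154 154 141 126 108  81  58  50  53  53  62  63  72
   69  67  71  63  52  57]
 [ 96  96 109 156 154 149 157 158 160 156 137 110  82  59  51  57  61  57
   59  58  68  63  56  58]
 [ 94 111 115 127 119 134 158 167 168 170 164 159 138 110  81  57  58  54
   59  62  63  59  53  53]
 [ 93 106 105 115 137 155 164 166 168 170 171 172 166 156 136 123  93  71
   64  61  54  52  51  53]
 [ 93 102 116 145 163 168 168 167 167 168 166 169 167 163 155 157 137 126
  113  81  53  53  52  50]
 [110 139 152 164 166 167 168 170 169 169 168 162 158 157 161 160 158 149
  143 129 107  79  57  47]
 [146 157 162 169 174 162 162 168 168 167 161 157 158 150 151 161 163 159
  151 155 155 137 110  79]
 [161 166 176 181 183 177 174 168 153 152 154 160 151 120 105 124 141 148
  151 166 170 166 157 136]
 [175 186 187 188 188 191 180 152 138 149 143 128 106  83  77  90 109 130
  154 168 170 172 172 166]
 [188 193 190 191 187 173 140 116 119 121 105  82  72  74  85 105 140 156
  167
[... 557 characters left out ...]
125 139 147 153 160 164 168 166 166 163 149
  127 102  81  69  72  74]
 [ 74  70  68  73 103 126 136 142 146 142 145 148 152 156 162 167 153 116
   80  76  75  73  73  72]
 [ 77  76  71  76  82  88  98 115 133 142 144 144 145 147 139 124 104  79
   71  75  75  77  72  74]
 [ 77  75  70  76  82  79  75  86 101 118 134 144 145 129 100  73  66  65
   69  70  72  72  76  73]
 [ 76  76  72  74  77  82  81  81  84  91 102 118 114  93  75  65  66  65
   64  64  68  67  67  73]
 [ 94  91  82  72  80  86  82  81  84  82  85  87  81  70  73  72  69  68
   66  66  66  66  67  68]
 [ 99  98  89  81  83  87  85  84  84  83  82  83  76  72  71  73  74  73
   72  71  69  66  68  67]]
[0.6353 0.0172 0.2336]
```

```bash
python3 -m inch '[4.5,5,0,0,0,0,10,0,0,0,8,0,0,0,4,0,0,0,0,0]';python3 -m inch '[0,0,3,0,0,0,0,0,0,0,0,0]'
```

```text
clock: 19.05
position: [0.6405, 0.0219, 0.2104]
tool_rot: [[0.109, 0.994, -0.003], [0.994, -0.109, 0.0], [0.0, -0.003, -1.0]]
force: [-0.6, -0.2, -2.9]
width: 0.0272
grasp_force: 30.0
clock: 19.35
position: [0.6415, 0.0219, 0.2092]
tool_rot: [[0.109, 0.994, 0.0], [0.994, -0.109, 0.0], [0.0, 0.0, -1.0]]
force: [-0.9, 0.4, -2.5]
width: 0.0271
grasp_force: 30.0
```

```bash
for i in 1 2; do python3 -m inch '[0,0,2,0,0,0,0,0]'|sed -n '2p;4p'; done; python3 -m inch '[0,0,2,0,0,0,0,0]'|sed -n '2p;4p'
```

```text
position: [0.6414, 0.0219, 0.2069]
force: [0.2, 0.2, -3.1]
position: [0.6413, 0.0219, 0.2047]
force: [0.0, 0.6, -2.4]
position: [0.6412, 0.0219, 0.2026]
force: [-0.0, 1.5, -3.5]
```

```bash
for i in 1 2; do python3 -m inch '[0,-2,0,0,0,0,0,0]'|sed -n '2p;4p'; done; python3 -m inch '[0,-2,0,0,0,0,0,0]'|sed -n '2p;4p';python3 -m inch '[0,-2,0,0,0,0,0,0]'|sed -n '2,4p'
```

```text
position: [0.6391, 0.0221, 0.203]
force: [0.4, 0.5, -2.7]
position: [0.6372, 0.0223, 0.2031]
force: [-0.3, 0.1, -3.3]
position: [0.6357, 0.0225, 0.2033]
force: [1.1, -0.1, -3.1]
position: [0.6343, 0.0226, 0.2036]
tool_rot: [[0.109, 0.994, 0.003], [0.994, -0.109, -0.0], [-0.0, 0.003, -1.0]]
force: [3.3, -1.1, -3.5]
```

```bash
for i in 1 2; do python3 -m inch '[0,-1.5,0,0,0,0,0,0]'|sed -n '2p;4p'; done; python3 -m inch '[0,-1.5,0,0,0,0,0,0]'|sed -n '2p;4p';python3 -m inch '[0,0,0,0,0,0,0,0]'|sed -n '2,4p'
python3 - <<'E'
from h import *
s=snap('scene')
im0=cv2.imread('pics/scene0.png')[:,:,::-1].copy()
# nose brass blob of latch_0 : before vs now
for i in(im0,s['img']):
    h=cv2.cvtColor(i,cv2.COLOR_RGB2HSV);m=cv2.inRange(h,(18,90,110),(30,255,255));k=m[148:166,222:246];ys,xs=np.nonzero(k);print(len(xs),xs.mean()+222,ys.mean()+148,xs.min(),xs.max(),ys.min(),ys.max())
E
```

```text
position: [0.6329, 0.0228, 0.2039]
force: [5.4, -0.6, -1.9]
position: [0.6317, 0.0229, 0.2042]
force: [5.3, -2.2, -1.1]
position: [0.6305, 0.023, 0.2045]
force: [7.2, -0.6, -0.2]
position: [0.6306, 0.023, 0.2045]
tool_rot: [[0.11, 0.994, 0.005], [0.994, -0.11, -0.001], [-0.0, 0.005, -1.0]]
force: [5.0, -1.2, -0.8]
36 230.33333333333334 157.11111111111111 0 13 2 12
40 230.325 157.6 4 12 7 12
```

```bash
for i in 1 2 3; do python3 -m inch '[0,0,3,0,0,0,0,0]'|sed -n '2p;4p'; done
```

```text
position: [0.631, 0.0229, 0.2019]
force: [6.5, -0.9, 0.5]
position: [0.631, 0.0229, 0.199]
force: [5.7, -0.8, 0.1]
position: [0.6318, 0.0228, 0.198]
force: [5.9, -1.4, 6.8]
```

```bash
python3 -m inch '[0,-1,-2,0,0,-1,0,0,0,-1,0,0,0,0,0,0]'|sed -n '2p;4p'; python3 -m inch '[0,0,2,0,0,0,1,0,0,0,0,0]'|sed -n '2p;4p'; python3 - <<'E'
from h import *
s=snap('scene');q=readout.sense();G=q['position']+up*.0188;T=q['tool_rot'][:,0];Y=q['tool_rot'][:,1]
print('model',[proj(s,G-up*L+Y*w+T*t).round(1).tolist() for L,w,t in((.1265,.02,-.005),(.1265,-.02,-.005),(.0425,.02,-.005),(.0425,-.02,-.005))])
h=cv2.cvtColor(s['img'],cv2.COLOR_RGB2HSV)
for v in range(122,162,3): print(v,' '.join(f'{a}/{b}' for a,b in zip(h[v,224:254,1],h[v,224:254,2])))
E
```

```text
position: [0.6287, 0.0231, 0.1988]
force: [7.4, -0.7, 0.6]
position: [0.6296, 0.023, 0.1981]
force: [5.9, -0.5, 8.5]
model [[243.6, 155.1], [233.2, 161.7], [243.4, 125.6], [232.4, 131.8]]
122 73/153 77/149 76/147 80/146 64/124 21/96 3/91 8/91 3/86 3/90 8/101 10/107 6/92 9/88 9/88 46/111 68/136 67/148 34/136 136/186 144/152 77/100 49/99 75/98 103/97 104/103 129/117 146/138 145/151 147/170
125 79/146 78/143 76/144 80/143 83/139 44/110 8/92 6/90 3/88 6/85 3/86 6/86 12/86 6/86 6/90 13/95 10/101 45/120 58/128 34/112 137/143 135/159 85/159 71/165 54/157 36/164 66/182 62/174 53/154 148/181
128 83/156 89/155 107/157 122/163 104/144 38/108 6/91 9/89 12/88 6/87 3/84 6/89 11/89 11/89 3/89 8/91 3/88 55/120 80/149 84/154 84/149 83/147 75/139 66/140 47/135 29/124 17/119 11/112 14/109 22/106
131 150/178 152/171 150/153 124/119 37/97 8/94 8/93 6/91 12/88 12/88 6/89 3/87 6/88 6/87 27/84 22/81 6/84 45/102 86/133 96/149 92/156 89/160 91/148 91/143 90/141 93/146 90/147 88/148 90/144 94/139
134 151/105 148/107 111/78 81/69 21/85 8/90 11/91 3/90 22/83 22/82 6/85 6/88 11/89 9/87 24/84 60/72 31/83 43/118 74
[... 1242 characters left out ...]
7/70 111/71
155 33/99 66/108 98/122 122/132 126/127 104/115 98/107 93/101 73/102 62/94 75/85 97/87 33/101 10/107 7/110 19/109 49/105 76/94 110/93 127/148 131/175 128/181 129/188 133/202 133/204 131/205 133/196 129/180 129/170 127/151
158 132/166 127/169 125/188 129/206 128/213 127/211 126/210 128/194 125/159 124/125 108/106 67/103 62/90 109/82 116/81 110/81 118/82 121/120 131/177 130/208 131/208 130/206 131/206 131/205 130/204 131/204 129/206 129/205 133/204 130/185
161 3/89 8/95 23/102 52/103 92/108 114/107 118/106 117/109 118/95 124/82 114/78 110/79 127/94 122/117 128/163 129/192 131/196 131/202 131/214 129/218 132/211 130/206 129/201 131/198 130/187 131/162 128/137 123/116 124/105 127/104
```

```bash
python3 - <<'E'
from h import *
np.set_printoptions(precision=2,suppress=True)
s=snap('scene');q=readout.sense();T=q['tool_rot'][:,0];Y=q['tool_rot'][:,1]
c=np.array([.633,.022,.09]);p0=proj(s,c)
print('px per 10mm rack x',proj(s,c+.01*Y)-p0,'rack y',proj(s,c+.01*T)-p0,'z',proj(s,c+.01*up)-p0)
e=c-q['position'];print('slot rel tool x,y mm',e@T*1e3,e@Y*1e3,q['position'],q['force'],q['moment'])
# line of plate near-face foot edge: sub-pixel down-crossings of saturation
h=cv2.cvtColor(s['img'],cv2.COLOR_RGB2HSV)[:,:,1].astype(int)
print(h[150:164,230:248])
E
```

```text
px per 10mm rack x [ 2.59 -1.64] rack y [-2.97 -1.36] z [-0.06 -3.38]
slot rel tool x,y mm -0.6266220268880704 2.295880830090367 [0.63 0.02 0.2 ] [ 5.44 -0.92  9.35] [-0.28 -1.55 -0.06]
[[  6   6   6  26  57  78  29   7  12  22  52  44  37  80 164 163 166 170]
 [  6   3   9  50  87  77  19   5  12  38  69  68  58  91 135 163 171 169]
 [  6   5  11  43  69  36   7   5  12  61  78  48  38  83 125 140 145 149]
 [ 11   8   3  15  40  64  23   5  10  59  77  23  36 112 129 130 132 132]
 [ 41  19   3  11  58  94  42  10  10  17  19  26  69 123 131 131 130 130]
 [ 97  88  70  69  74  92  30   5   5  19  46  73 114 124 130 128 130 129]
 [126 126 124 125 118  83  20  17  31  63 107 122 125 129 130 131 130 131]
 [129 128 129 125 116  41  18  58 104 111 115 121 120 128 130 130 131 131]
 [126 126 124 126 110  65  69 106 118 114 120 126 130 130 132 129 131 131]
 [128 122 118 113 113 116 119 115 118 113 129 129 130 129 129 132 129 132]
 [125 121 117 120 118 117 114 120 122 128 130 129 132 130 128 130 134 133]
 [123 120 122 123 116 119 122 124 128 129 133 131 130 130 131 130 131 128]
 [113 120 115 118 117 120 132 130 130 130 131 131 129 131 129 131 131 133]
 [112 120 130 129 128 128 127 130 130 129 131 132 132 132 129 129 128 126]]
```

```bash
python3 -m inch '[0,0,-3,0,-3,0,0,0,-2,0,0,0,0,0,0,0]'|sed -n '2p;4p'; python3 -m inch '[0,0,3,0,0,0,2,0,0,0,0,0]'|sed -n '2p;4p'
```

```text
position: [0.6278, 0.0188, 0.1983]
force: [7.6, 1.7, 0.4]
position: [0.6292, 0.0189, 0.1976]
force: [4.0, 1.3, 14.1]
```

```bash
python3 -m inch '[0,0,-4,0,0,-1.5,0,0,0,-1.5,0,0,0,0,0,0]'|sed -n '2p;4p'; python3 -m inch '[0,0,3,0,0,0,1,0,0,0,0,0]'|sed -n '2p;4p'; python3 - <<'E'
from h import *
s=snap('scene');h=cv2.cvtColor(s['img'],cv2.COLOR_RGB2HSV)[:,:,1].astype(int)
print(h[146:164,226:248])
E
```

```text
position: [0.6259, 0.0188, 0.1984]
force: [8.0, -0.4, 2.4]
position: [0.6273, 0.0188, 0.1978]
force: [5.6, 1.2, 12.7]
[[  9   6   9  12   5   3   9  20  52  50  17   6   6  20  29   9  20  81
  138 143 153 144]
 [  6   9   6   6   6   5   6  38  79  52  21   6   6  35  76  38  26 107
  166 137 148 169]
 [  9   3   3   8   3   6   9  39  68  27   6   8  11  66  94  50  28 119
  165 151 163 176]
 [  9   9   6   8   6   5   3  12  21  17   9   8   8  61  76  27  23 103
  156 168 164 163]
 [  6   9   0   3   6   6   8   9  43  69  23   5   8  18  44  33  22  68
  154 173 153 171]
 [  3   9   6  11   8   6   3  45  76  89  27   8   2  42  73  72  46  86
  137 160 164 175]
 [ 12   6   9   6   6   6   6  41  76  50  12   5   7  54  98  57  43  89
  130 129 147 157]
 [  3   6  42  36   6   6   6   9  22  30  12   8   7  53 103  33  21  85
  120 128 130 133]
 [ 37  76 103  73  29   5   6   6  27  59  38   7   7  24  42  34  64 104
  123 129 131 131]
 [ 95 120 119 102  94  78  66  37  41  84  45   7   7  23  49  74 114 129
  127 127 130 129]
 [125 126 130 127 127 122 118 122 114  92  35   9  13  64 111 114 119 124
  129 131 128 131]
 [125 128 129 128 127 129 128 124 117  42  25  32  64 109 120 120 116 127
  130 130 130 130]
 [129 128 129 128 128 128 128 121  88  39  57 103 121 111 116 128 128 130
  130 130 132 133]
 [128 128 128 127 126 124 124 118 100  94 112 126 121 112 126 133 131 128
  131 130 132 131]
 [115 126 129 123 124 124 121 120 122 118 129 120 124 129 131 129 131 130
  130 130 131 132]
 [ 24  56 107 118 120 118 118 117 119 118 126 125 132 132 131 130 131 130
  129 130 130 131]
 [  8   5  30  86 113 119 118 123 116 124 128 131 131 133 132 131 129 129
  128 132 130 132]
 [  7   9  10  66 113 120 129 130 127 131 130 128 130 130 131 131 130 130
  132 129 129 128]]
```

```bash
python3 - <<'E'
from h import *
s=snap('scene');g=s['img'].astype(int)
print('R');print(g[148:167,222:252,0])
print('B');print(g[150:163,226:246,2])
q=readout.sense();G=q['position']+up*.0188;T=q['tool_rot'][:,0];Y=q['tool_rot'][:,1]
print('model near face',[proj(s,G-up*L+Y*w-T*.005).round(1).tolist() for L,w in((.1268,.02),(.1268,-.02))],q['position'],q['clock'])
E
```

```text
R
[[ 87  92  86  86  88  84  85  91  91  92  89  86  82  83  86  94  94  92
   86  85  77  79  93  93  93 116 126  99  72  80]
 [ 92  89  85  88  85  87  86  89  91  93  87  84  86  85  87  99  96  96
   90  84  76  75  89  93  95 106 127 102  74  75]
 [101  91  86  86  85  86  87  89  90  89  88  83  89  87  87  96 101 100
   93  93  86  67  84  93  94 113 123  96  73  72]
 [ 97  89  88  86  84  87  83  88  90  91  89  89  79  78  84  97 105 114
  101 100  94  89  97  98 107 119 114  86  73  73]
 [ 89  86  86  87  86  87  85  89  90  91  87  87  77  79  85  97 104 105
   90  95  97 102 103 107 110 111  93  71  67  69]
 [ 89  91  91  87  86  87  97 100  91  91  88  85  84  86  85  98 105  97
   95  93  97 108 106 151 174 173 152 111  78  66]
 [ 91  92  90  87  97 111 122 111  97  91  88  87  84  87  96 103 103 103
   98  90  98 108 106 173 198 201 194 179 152 112]
 [ 89  86  97 108 122 132 124 112 107 105 100  88  77  76  97 103 105 102
   96  88  94 107 132 168 188 201 207 205 197 179]
 [ 85  95 116 131 134 151 173 181 143 112 108 161 128  86 101 105 100  91
   88  87  90 109 140 16
[... 1774 characters left out ...]
  56
   66  84]
 [ 69  75  88  92  73  61  60  85  71  59  88 106  94  67  54  46  46  56
   71  79]
 [ 80  95 104 106  95  90  82  83  67  81  88  84  65  50  46  45  48  65
   86  92]
 [100 105 104 106 103  94  81  66  61  76  66  48  45  44  44  62  79  89
   97 100]
 [ 91 102 108 105  89  73  59  57  58  52  47  44  42  46  58  85 102 104
  103  97]
 [ 67  77  89  82  67  58  56  51  49  45  45  44  59  76  84  96 100 106
  106 105]
 [ 90  79  71  59  54  58  48  47  42  44  50  60  81  94  97  94  99 106
  107 109]
 [ 95  95  81  62  53  52  49  50  45  50  72  82  91  99  98  96  98 107
  111 103]]
model near face [[244.5, 156.1], [234.0, 162.9]] [0.62727001 0.01884795 0.19775153] 24.5
```

```bash
cat >> h.py <<'E'
def foot():
    s=snap('scene');g=s['img'].astype(int);q=readout.sense()
    h=cv2.cvtColor(s['img'],cv2.COLOR_RGB2HSV)[:,:,1].astype(int)
    print(q['position'].round(4),q['force'].round(1),q['clock']);print('S');print(h[148:162,230:248]);print('R');print(g[150:163,230:248,0])
E
python3 -m inch '[0,0,-4,0,0,0,-3,0,0,0,0,0,0,0,0,0]'|sed -n '2p;4p'; python3 -c "
from h import *
foot()"
```

```text
position: [0.6244, 0.019, 0.1991]
force: [7.6, 0.5, -2.6]
[0.6244 0.019  0.1991] [ 7.5  0.2 -3.4] 24.95
S
[[  6   6   9  39  44  12   9   6  35  68  87  25  26 148 176 148 147 179]
 [  6   3   9   9  26   9   8   3  41  68  42   8  20 136 159 167 159 169]
 [  6   9   9  37  57  45   8   7  13  44  70  22  25 104 159 165 172 174]
 [  9   6  12  62  80  50  13   5  10  44  97  45  57 115 131 164 168 177]
 [  8   8   9  62  89  28   6   8  35  66  94  31  58 118 129 132 143 153]
 [  9   9   8  29  51  26   9   8  40  92  86  19  55 117 125 131 131 132]
 [  6  11   6  29  66  56  11  10  12  33  25  27  86 122 120 129 131 131]
 [ 78  56  20  64  85  78  18   5   5  18  60  88 112 125 130 129 130 131]
 [121 108  96 117  94  54  17  20  43  70 108 119 123 126 128 131 128 131]
 [125 125 128 120  79  25  13  62 110 117 117 116 125 128 129 132 129 132]
 [129 126 123 119  77  48  69 115 118 120 121 121 129 130 130 133 131 130]
 [126 127 120 118 101 104 113 115 118 118 126 129 130 130 129 131 133 131]
 [122 121 123 117 119 115 113 114 124 129 132 131 133 130 132 131 131 131]
 [123 121 123 121 1
[... 334 characters left out ...]
102 107 106 150 173 174]
 [ 88  91  87  89  89  91  94 103 103 102  93  84  98 107 108 172 197 201]
 [105 101  88  91  78  85 102 104 105 101  98  87  93 106 131 168 189 203]
 [112 106 104 107  84  90 104 104 100  98  90  90  89 111 140 160 187 202]
 [181 181 164 127 100 104  98  90  88  85  83  86  88 132 174 188 200 203]
 [209 184 151 122 106 102  89  80  82  83  82 112 154 185 200 204 206 206]
 [178 133 113 110 101  88  86  84  82  82 117 176 196 200 203 205 204 207]
 [127 110 108  98  86  82  86  85 111 150 172 192 207 212 214 207 203 206]
 [106 101  91  82  77  82  95 115 162 190 195 195 213 219 219 214 202 200]
 [101  94  87 101  88  96 141 168 189 201 201 198 215 222 221 220 203 178]]
```

```bash
python3 -m inch '[0,0,-2,0,0,4,0,0,0,5,0,0,0,3,0,0,-4,0,0,0,0,0,0,0,0,0,0,0]'|sed -n '2p;4p'; python3 -c "
from h import *
foot()"
```

```text
position: [0.6336, 0.0136, 0.1999]
force: [3.6, 1.2, -4.6]
[0.6336 0.0137 0.1998] [ 2.7  0.8 -3.5] 25.7
S
[[ 11  67  55  11  11   9   9  21  18   3  10   9  58  90  33  43 114 170]
 [  5  13  20   6   3   6   6  29  62  26  10   7  24  47  19  33 106 183]
 [ 11   5   8   8   3   6   9  43  99  34   8   7  33  60  45  38  98 170]
 [  8  39  38  11   8  11  23  61  73  23   7   5  58  83  72  56  98 165]
 [ 43  92  73  16   8   6  15  36  24  10   7   7  66  90  55  42  84 145]
 [106 116  95  26  11   6   6  27  51  29   7   2  34  64  24  75 120 130]
 [125 127 109  48   8   8  12  49  91  46   7   2  10  42  65 119 130 132]
 [128 125 125 112  68  34  41  65  98  29   5  13  37  75 114 127 131 130]
 [127 127 128 128 125 101  53  64  58  14  10  56 102 122 117 128 130 132]
 [128 128 128 128 124 111  33  21  35  39  65 108 117 128 130 129 128 131]
 [128 127 128 124 120 105  49  22  61 100 124 124 127 131 129 129 128 129]
 [129 125 125 117 120 110  88  94 106 121 128 129 129 130 133 129 126 127]
 [118 127 120 119 120 116 122 126 127 131 127 130 131 130 131 129 128 125]
 [ 78 115 116 120 1
[... 334 characters left out ...]
104  91  95 133 162 172]
 [135 133 115  96  90  91  87  84  87 100 106 105 105  97 102 163 196 201]
 [174 181 176 134 101  91  88  78  83  98 106  99  96  95  98 159 189 202]
 [203 207 208 189 169 124  87  80  93 106  98  91  90  90 105 152 185 203]
 [210 210 207 189 160 113  84  85  94  97  90  85  89 128 184 198 201 204]
 [209 200 171 144 113 100  88  81  84  84  82 109 155 181 219 224 222 213]
 [170 151 124 111 104 102  90  79  82  82 106 154 188 200 211 225 228 225]
 [125 114 108 107  98  88  86  83 110 148 171 184 191 194 194 211 224 229]
 [ 95 102  97  89  83  80  93 116 165 191 198 195 193 191 192 194 215 225]
 [ 74  84  88  99  89  98 140 166 190 200 201 198 197 196 193 192 201 192]]
```

```bash
python3 -m inch '[0,-4,0,0,0,-4,0,0,0,-3,0,0,0,0,0,0]'|sed -n '2p;4p'; python3 -m inch '[0,0,2,0,0,0,2,0,0,0,0,0]'|sed -n '2p;4p';python3 -m inch '[0,0,2,0,0,0,0,0]'|sed -n '2p;4p'
```

```text
position: [0.6248, 0.0144, 0.202]
force: [8.2, -0.4, -1.4]
position: [0.626, 0.0141, 0.1992]
force: [7.9, -1.0, -0.1]
position: [0.6261, 0.014, 0.1973]
force: [7.1, -0.7, 1.4]
```

```bash
python3 -m inch '[0,0,2,0,0,0,0,0]'|sed -n '2p;4p';python3 -m inch '[0,0,2,0,0,0,0,0]'|sed -n '2p;4p';python3 -m inch '[0,0,2,0,0,0,0,0]'|sed -n '2p;4p'
```

```text
position: [0.6261, 0.014, 0.1954]
force: [7.7, -1.2, 1.0]
position: [0.6262, 0.0139, 0.1934]
force: [7.2, -0.3, 1.5]
position: [0.6262, 0.0139, 0.1914]
force: [7.9, -0.3, 1.5]
```

```bash
python3 -m inch '[1,0.5,3,0,1,0.5,3,0,0,0,0,0]'|sed -n '2p;4p';python3 -m inch '[1,0.5,3,0,1,0.5,3,0,0,0,0,0]'|sed -n '2p;4p'
```

```text
position: [0.6271, 0.0157, 0.185]
force: [6.9, -1.1, 1.0]
position: [0.6283, 0.0174, 0.1791]
force: [7.3, -1.1, 0.7]
```

Sliding in freely; continue.

```bash
python3 -m inch '[1,0.5,4,0,1,0.5,4,0,0,0,0,0]'|sed -n '2p;4p';python3 -m inch '[0.5,0,4,0,0.5,0,4,0,0,0,0,0]'|sed -n '2p;4p';python3 -m inch '[0.5,0,4,0,0.5,0,4,0,0,0,0,0]'|sed -n '2p;4p'
```

```text
position: [0.6293, 0.0186, 0.1712]
force: [6.1, -3.0, 1.1]
position: [0.6294, 0.0194, 0.1634]
force: [6.6, -3.5, 1.3]
position: [0.6298, 0.0203, 0.1555]
force: [5.9, -2.9, 2.3]
```

```bash
python3 -m inch '[0,0,4,0,0,0,4,0,0,0,0,0]'|sed -n '2p;4p';python3 -m inch '[0,0,4,0,0,0,4,0,0,0,0,0]'|sed -n '2p;4p';python3 -m inch '[0,0,4,0,0,0,4,0,0,0,0,0]'|sed -n '2p;4p'
```

```text
position: [0.6302, 0.0197, 0.1485]
force: [6.3, -5.6, 5.2]
position: [0.6311, 0.0189, 0.1431]
force: [2.4, -8.3, 15.5]
position: [0.6322, 0.0181, 0.1373]
force: [0.3, -9.7, 23.6]
```

```bash
python3 -m inch '[-2,0,-1,0,-2,0,0,0,0,0,0,0]'|sed -n '2p;4p';python3 -m inch '[0,0,2,0,0,0,2,0,0,0,0,0]'|sed -n '2p;4p'
```

```text
position: [0.6302, 0.0172, 0.1332]
force: [8.9, -1.4, 3.1]
position: [0.6304, 0.0171, 0.1292]
force: [8.6, -3.2, 3.7]
```

```bash
python3 -m inch '[-1,0,3,0,0,0,3,0,0,0,0,0]'|sed -n '2p;4p';python3 -m inch '[0,0,2,0,0,0,2,0,0,0,0,0]'|sed -n '2p;4p'
```

```text
position: [0.6301, 0.0165, 0.1228]
force: [9.0, -1.5, 1.3]
position: [0.6304, 0.0162, 0.1193]
force: [7.5, -1.4, 2.2]
```

```bash
python3 -m inch '[0,0,2,0,0,0,0,0]'|sed -n '2p;4p';python3 -m inch '[0,0,2,0,0,0,0,0]'|sed -n '2p;4p';python3 -m inch '[0,0,2,0,0,0,0,0]'|sed -n '2p;4p'
```

```text
position: [0.6296, 0.0162, 0.1167]
force: [7.3, -2.0, 2.8]
position: [0.6297, 0.0161, 0.1157]
force: [5.6, -1.7, 7.3]
position: [0.63, 0.016, 0.1156]
force: [0.6, -1.8, 15.0]
```

```bash
python3 -m inch '[0,0,2,0,0,0,0,0]'|sed -n '2p;4p';python3 -m inch '[0,0,2,0,0,0,0,0]'|sed -n '2p;4p'; python3 -c "
from h import *
s=snap('scene');im0=cv2.imread('pics/scene0.png')[:,:,::-1]
for i in(im0,s['img']): print(i[150:168,222:240,0].astype(int))"
```

```text
position: [0.6305, 0.0159, 0.1154]
force: [-1.8, -1.6, 22.9]
position: [0.6312, 0.0158, 0.1152]
force: [-4.7, -2.2, 29.8]
[[167 128 101  96  98  96  95 112 115 127 136 175 208 217 219 220 214 207]
 [146 116  98  97  95 101  94 107 106 129 174 203 215 216 218 219 221 222]
 [103 100  99  95 106 100  94 109 131 181 214 219 218 218 217 218 217 219]
 [ 99 106 117 107 102  99 124 172 194 212 216 218 219 220 219 219 218 214]
 [ 95 104 113 103 122 163 187 205 213 216 218 208 213 219 219 217 210 205]
 [ 88  92 126 154 182 204 211 214 218 219 220 215 215 214 199 198 203 210]
 [ 96 114 169 199 212 199 217 223 221 222 221 223 216 186 178 195 187 169]
 [162 169 192 205 211 209 223 226 224 224 220 207 168 141 154 157 136 106]
 [183 187 182 179 173 179 208 220 223 216 182 144 111 107 111 100  92  93]
 [146 158 144 132 123 122 149 175 181 160 123 103 101  95  91  90  92  92]
 [112 114  94  93  99 104 110 118 123 110 100 101  95  89  94  96 124 165]
 [107 102  90  77  80  90  98 100  93  97  93  86  84  87 104 130 179 209]
 [106 106 102  93  81  72  80  74  70  79  83  96  89 109 156 184 206 218]
 [1
[... 1023 characters left out ...]
 90  86  87  87  92  91]
 [ 90  86  77  66  77  86  98 104 104  98  93  86  92  91  90  86  86  88]
 [ 87  83  64  55  57  66  74  85  92  90  92  88  86  87  89  87  92  96]
 [ 87  84  72  61  53  53  60  64  73  88  91  92  88  89  93  95 151 172]
 [ 87  86  82  77  73  63  52  49  59  79  89  95  89  89  93 143 187 202]
 [ 92  88  86  88  88  88  77  65  73  84  92  93  94 133 147 169 185 191]
 [ 88  91  87  89  92  96  93  88  85  88  89  91 124 163 175 175 175 177]
 [ 88  89  91  92  98  99  94  95  88  88  86  89 112 144 165 174 174 174]
 [ 88  85  89  91 100  98  95  97  90  87  85  86  97 117 132 148 163 177]
 [ 87  87  86  88  96 100  95  95  91  89  87  87 104 112 116 120 132 149]]
```

```bash
python3 -m inch '[0,0,-3,0,0,0,-3,0,0,0,0,0]'|sed -n '2p;4p'; python3 -m inch '[0,0,0,0,0,0,0,0,0,0,0,0]' 36; python3 -m inch '[0,0,-10,0,0,0,-30,0,0,0,-40,0,0,0,-40,0,0,0,-40,0,0,0,0,0]'
```

```text
position: [0.6298, 0.016, 0.1155]
force: [5.7, -2.6, 7.4]
clock: 32.45
position: [0.6259, 0.0174, 0.1111]
tool_rot: [[0.109, 0.994, -0.001], [0.994, -0.109, -0.0], [-0.0, -0.001, -1.0]]
force: [0.9, -1.0, 1.2]
width: 0.0359
grasp_force: 1.0
clock: 33.05
position: [0.6283, 0.0174, 0.2784]
tool_rot: [[0.109, 0.994, 0.009], [0.994, -0.109, -0.001], [-0.0, 0.009, -1.0]]
force: [0.1, -0.2, 0.9]
width: 0.0361
grasp_force: 0.0
```

```bash
python3 -m inch '[0,-40,0,0,0,-40,0,0,-40,0,0,0,-40,0,0,0,-40,0,0,0,-40,0,0,0,-40,0,0,0,0,0,0,0,0,0,0,0]'|sed -n '2p;4p'; python3 - <<'E'
from h import *
s=snap('scene');im0=dict(s);im0['img']=cv2.imread('pics/scene0.png')[:,:,::-1].copy()
B=(195,110,270,160)
for n,lo,hi in(('blue',(100,140,60),(125,255,255)),('yel',(22,150,100),(32,255,255)),('red',(0,150,70),(6,255,255)),('red2',(174,150,70),(180,255,255))):
    for i in(im0,s):
        m=blob(i,lo,hi,B)
        for c in sorted(cv2.findContours(m,0,1)[0],key=cv2.contourArea)[-2:]:
            print(n,cv2.boundingRect(c),cv2.contourArea(c),[round(x,1) for x in cv2.minAreaRect(c)[0]])
print('pred top-centre', [proj(s,np.array([.633,.022,.152])+np.array([.108,.994,0])*k*.042).round(1).tolist() for k in(0,1,2)])
d=np.abs(s['img'].astype(int)-im0['img'])[150:168,216:236].max(2);print(s['img'][150:168,222:246,0].astype(int))
E
```

```text
position: [0.5239, -0.1723, 0.2699]
force: [-0.4, 0.2, -0.3]
blue (246, 118, 10, 10) 15.5 [252.1, 124.2]
blue (209, 124, 9, 15) 94.0 [213.0, 131.0]
blue (243, 118, 13, 10) 15.5 [249.0, 122.5]
blue (209, 124, 9, 15) 94.0 [213.0, 131.0]
yel (222, 133, 1, 1) 0.0 [222.0, 133.0]
yel (228, 130, 1, 1) 0.0 [228.0, 130.0]
yel (229, 131, 1, 1) 0.0 [229.0, 131.0]
yel (227, 131, 1, 1) 0.0 [227.0, 131.0]
red (243, 146, 7, 7) 19.5 [246.2, 148.8]
red (245, 146, 5, 7) 15.5 [247.0, 149.0]
red (233, 134, 12, 16) 113.5 [238.3, 141.6]
pred top-centre [[237.7, 135.7], [225.0, 130.4], [212.7, 125.2]]
[[180 137 109 106 105 103 101 121 123 136 144 161 144 128 132 115 104 106
  105 104 104 100  95  96]
 [156 124 106 104 104 108 101 115 112 137 188 192 148 121 125 110 103 105
  106 103 101  98 102 128]
 [112 107 107 104 114 109  98 117 140 193 224 214 154 120 123 110 103 102
  102 106 104 106 108 167]
 [106 112 124 112 113 107 134 185 209 221 226 213 153 120 124 114 103 104
  104 104 105 111 132 185]
 [102 112 120 111 134 176 201 218 224 226 228 212 155 122 123 112 103 105
  105 101 102 121 192 219]
 [ 95  98
[... 604 characters left out ...]
10  97  83  85  97 108 107  99 104 100 100  95 102 119 145 193 221
  224 224 222 221 196 181]
 [113 114 108  99  85  79  86  76  71  84  94 110 114 132 172 199 220 227
  206 184 180 180 153 136]
 [117 114 112 112  99  88  83  72  74  84 154 178 179 183 199 209 191 181
  156 141 142 138 139 125]
 [120 121 118 117 103  96  93  89  85  98 147 175 190 202 179 161 137 123
  127 134 138 141 129 108]
 [116 118 120 119 108  98  99  96  92 104 115 122 134 149 135 124 123 121
  122 124 118 111 101  91]
 [113 113 116 119 111  99  96  96  91 103 113 106 104  98  97 107 116 124
  123 113  94  80  77  78]
 [114 113 114 114 127 113  98  95  94  97 111 114 115  99  85  89 100 109
  105  94  82  76  76  76]]
```

```bash
python3 -c "
from h import *
print(r.close_job())"
```

```text
the job is handed in; nothing more can be done
None
```

I handed the job in at about 34 s: the red-handled plate is pushed home in the tagged slot. In the last image its handle top is level with the stored blue one, the latch nose is back in its shut position, and the arm is clear; no verdict came back.

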